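Loosen the left-hand knob of the small bench lap

ROBOT

A 6-joint arm with a two-finger parallel gripper is mounted at the origin on the work surface. World frame = base frame: x ahead of the robot, y to its left, z up, the work surface at z = 0. Lengths are in m, angles in rad, forces in N, time in s.
With the tool pointing down it reaches from about 0.275 to 0.825 m from the base axis. Payload 4.9 kg.
Tool frame: the origin (TCP) lies midway between the tips of the shut fingers; the grasp point (between the pads) lies 19 mm behind it (grip_point_offset is the distance from the TCP to the grasp point, in m); z points along the fingers, x is the direction in which the jaws open and shut, and the axes are right-handed (so a half turn about z gives the same grasp; the last joint's range is limited). The gripper opens to 85 mm and grips with 20 to 120 N. Pads are 22 mm wide; open, the fingers measure 114 mm over their backs; the gripper's body (76 mm by 85 mm) begins 54 mm behind the grasp point. The pads swing forward as they close: fully open they stand 13 mm farther back than shut.
Start: joints at [-1.325, 0.326, -0.193, 1.052, 0, 1.437], TCP at [0.204, -0.511, 0.231] pointing down, gripper open.
Joint ranges: [-2.65, 2.65], [-0.97, 1.79], [-1.3, 1.35], [-1.93, 2.1], [-1.47, 1.37], [-3.14, 3.14]. Speed limits (rad/s): [2.57, 2.57, 3.14, 3.14, 3.14, 3.14].

INTERFACE

Orientations are given as a rotation vector (axis times angle).
In Python, from cell import * gives the robot as it stands. Calls block until the motion is done:
- movep(position, orientation): joint-space move of the TCP to a pose.
- move_l(position, velocity=0.15, rot=None, until_force=None): straight line of the TCP; rot=None keeps the orientation; velocity is the mean speed in m/s. With until_force (N) it stops when the force on the tool has changed by that much, and returns True; else False.
- set_joints(angles): joint-space move.
- let_go() and grab(newtons=None): open the fingers fully, or close them until they stop; newtons is the grip in N (None keeps the last).
- sleep(seconds).
- ik(position, orientation): joint angles nearest the present ones, or None.
- get_state(): the state.
- grab_frame(name): name is "scene" or "side" or "wrist"; returns a dict with "img" (400x640x3 uint8, red, green, blue), "fx", "fy", "cx", "cy" (pixels), "k1" (the pictures are not rectified: a ray, as slopes to the right and down, at radius r is drawn at 1 + k1 r^2 times it, then the intrinsics apply), "cam_to_world" (4x4, takes a point from camera to world coordinates); the wrist camera has in their place "T_tool_cam" (4x4, takes a point from camera to tool coordinates, whose origin is the TCP and whose axes are the tool frame's). Camera axes: x right, y down, z forward; pixel columns grow to the right and rows downward; lengths in m; the calibration is good to about 2 mm. A picture is of the moment at which its call begins: read the wrist's pose just before it. There is no depth.
A pose or a line that the arm cannot do raises MotionError and nothing moves.
- sign_off(): hands the job in, once; it reports no verdict.
Trained networks look in the newest picture that a camera, given by its name, has taken for a name from the list of things; names that differ only in an ending like _2 or _b are one class to them, and where a whole thing is asked for, a point or a joint stands for the part that bears it (a point fixed in the world has none). Each returns a list of dicts, best first, with "score" (0 to 1); they miss things now and then, are a little off and sometimes report something else, mostly with a low value. They report only what shows in the picture. A call takes as long as a camera call.
- spot_in(camera, name): "centre" ([column, row] in pixels, amid what is visible of it).
- silhouettes(camera, name): "mask" (400x640 bool, what is visible of it) and "centre" ([column, row] in pixels, amid what is visible of it).
- tip_of(camera, name): "centre" ([column, row] in pixels: a listed point, or the origin of a listed thing).
The state is a dict: "clock": time; "q": joint angles; "joint_velocities": joint speeds; "tau": joint torques, N m; "position": TCP position; "eef_rot": TCP orientation; "contact_force": force on the tool from outside, world axes, zero at the start; "wrist_torque": the same for the moment, N m; "finger_gap": opening from 0.0 (shut) to 1.0 (fully open).
Only numpy, scipy, OpenCV 4.12 (cv2) and the standard library are available. Lean on these libraries where they do the work, as an engineer would, in place of code of your own. Each camera call takes 0.05 s, during which the arm holds its last target.

TASK

The disc of the lapping machine with the smaller disc is due for a change. Its clamping knob has a left-hand thread: loosen it by turning it clockwise, seen from above, by at least a sixth of a turn (60 degrees), not the other way, which would tighten it. Then let go of it, and leave the knob of the other machine, with the larger disc, as it is.

Things in the scene. Friction and masses are not known exactly. Their poses are not given: they have to be found in the camera images.
- small_lap_grip (a point): Knob to loosen: upright steel bar 54 long, 14 wide, 34 high (mm), centred over the SMALLER disc (100 across) of a grey bench lap (housing 160 square, 70 high, fixed, left or right on the bench). Point on the vertical turning axis, 124 above the bench; bar top 14 above it, bar underside 20 below, disc face 36 below. Turns with the knob: x along the bar, y across it, z up. Clear all round.
- small_lap_knob (a joint): Angle (rad) of the small disc's knob about the vertical; grows clockwise seen from above (loosening), falls anticlockwise (tightening). Starts clamped, between -0.1 and 0.1; travel -0.6 to 2.6. Steady friction of about 0.12 N m, no spring: stays where left. The knob does not rise as it turns.
- large_lap_grip (a point): The same point and axes on the identical bar knob of the other bench lap, with the LARGER disc (156 mm across), otherwise of the same build. Not to be turned.
- large_lap_knob (a joint): Angle of the large disc's knob in rad, clockwise from above positive; starts between -0.1 and 0.1. To be left as it is.

How it is judged:
By the outcome, as a careful person would: the job done as asked, in the order asked, and still so for the second after the job is handed in, with the robot touching nothing.
It also fails if it takes over 32 s, if anything falls off the work surface, if the arm or the gripper's body presses on something with over 40 N, if the wrist force passes 120 N, or if a joint passes its speed limit or range.

## Working session

There is one attempt and no reset: what is moved stays moved. The work goes in short steps, each a Python script; the robot and the scene stay as the last script left them, time stands still between calls to the robot, and variables do not carry over. Pictures are saved under pics/ and viewed, and the job is handed in when it is done.

```bash
mkdir -p pics; ls; python3 - <<'E'
from cell import *
import cv2
s=get_state();print(s)
for n in ("scene","side","wrist"):
    f=grab_frame(n);cv2.imwrite(f"pics/a_{n}.png",f["img"][:,:,::-1])
    print(n,{k:v for k,v in f.items() if k!="img"})
    for k in ("small_lap_grip","large_lap_grip"):
        print(k,"tip",tip_of(n,k)[:3]);print("spot",spot_in(n,k)[:3])
E
```

```text
pics
{'clock': 0.0, 'q': array([-1.32517912e+00,  3.26945224e-01, -1.93607711e-01,  1.05198374e+00,
       -1.14155560e-05,  1.43660191e+00]), 'joint_velocities': array([-2.11358344e-04,  3.28954128e-05,  1.49643145e-03,  1.45345572e-03,
        4.41677189e-04, -4.29137194e-04]), 'tau': array([-7.83889500e-04, -4.43396080e+01,  2.62445623e+01,  1.54624094e-02,
       -1.77456104e-04, -4.59556830e-06]), 'position': array([ 0.20377586, -0.51022378,  0.23049205]), 'eef_rot': array([-2.59988396e+00,  1.76152455e+00,  2.04888626e-03]), 'contact_force': array([0.42560335, 0.5375295 , 0.03766563]), 'wrist_torque': array([ 0.02597096,  0.01195903, -0.00179981]), 'finger_gap': 1.0052731462064441}
scene {'fx': 475.09377305113753, 'fy': 475.09377305113753, 'cx': 328.4596420436244, 'cy': 195.62797049263384, 'k1': 0.0009923633095055072, 'cam_to_world': array([[-0.39671269,  0.7701617 , -0.49946971,  1.0533638 ],
       [ 0.91793252,  0.33542018, -0.21188013,  0.22938191],
       [ 0.00435025, -0.54253503, -0.84002192,  1.02385946],
       [ 0.        ,  0.        ,  0.        ,  1.        ]])}
sm
[... 655 characters left out ...]
6.3, 279.6], 'score': 0.7}]
spot [{'centre': [347.1, 283.6], 'score': 0.69}]
large_lap_grip tip [{'centre': [272.3, 150.2], 'score': 0.82}]
spot []
wrist {'fx': 299.2914045534389, 'fy': 299.2914045534389, 'cx': 316.6130507532264, 'cy': 199.07793067089244, 'k1': -0.016241168323368756, 'T_tool_cam': array([[ 9.99999845e-01, -3.79055815e-04,  4.06820414e-04,
        -1.00418112e-03],
       [ 2.40291518e-04,  9.54381540e-01,  2.98589716e-01,
        -7.79940647e-02],
       [-5.01444062e-04, -2.98589572e-01,  9.54381484e-01,
        -1.41666053e-01],
       [ 0.00000000e+00,  0.00000000e+00,  0.00000000e+00,
         1.00000000e+00]])}
small_lap_grip tip []
spot []
large_lap_grip tip []
spot []
```

View pics/a_scene.png

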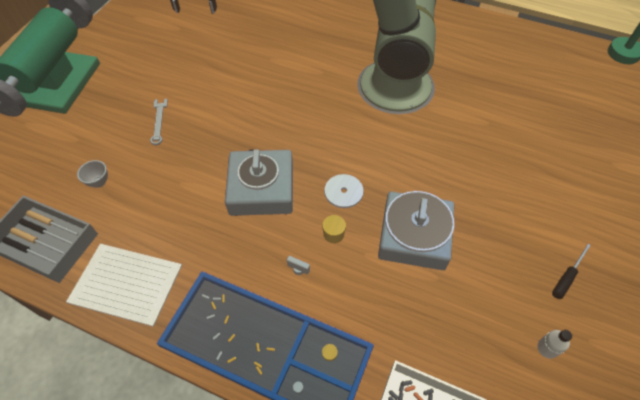

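View pics/a_side.png

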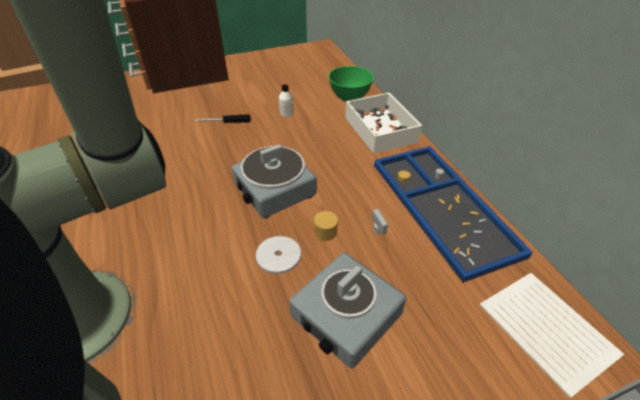

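The scene view shows the small-disc lap at about (255,165) and the large-disc one at (421,215). In the side view they are at (348,285) and (272,155). The networks agree with the pictures, so I'll triangulate and look from above with the wrist camera.

```bash
cat > h.py <<'E'
from cell import *
import numpy as np, cv2
from scipy.spatial.transform import Rotation as R
def ray(f,px,T):
    K=np.array([[f["fx"],0,f["cx"]],[0,f["fy"],f["cy"]],[0,0,1.]])
    u=cv2.undistortPoints(np.array([[px]],float),K,np.array([f["k1"],0,0,0.]))[0,0]
    d=T[:3,:3]@np.r_[u,1]; return T[:3,3],d/np.linalg.norm(d)
def atz(f,px,T,z):
    o,d=ray(f,px,T); return o+d*(z-o[2])/d[2]
def tri(rs):
    A=sum(np.eye(3)-np.outer(d,d) for o,d in rs);b=sum((np.eye(3)-np.outer(d,d))@o for o,d in rs)
    return np.linalg.solve(A,b)
def tooldown(phi): # tool x at world yaw phi, z down
    x=np.array([np.cos(phi),np.sin(phi),0]);z=np.array([0,0,-1.]);return R.from_matrix(np.c_[x,np.cross(z,x),z]).as_rotvec()
def wristT(s,f):
    T=np.eye(4);T[:3,:3]=R.from_rotvec(s["eef_rot"]).as_matrix();T[:3,3]=s["position"];return T@f["T_tool_cam"]
E
python3 - <<'E'
from h import *
fs=grab_frame("scene");fd=grab_frame("side")
for k in ("small_lap_grip","large_lap_grip"):
    a=tip_of("scene",k)[0]["centre"];b=tip_of("side",k)[0]["centre"]
    print(k,tri([ray(fs,a,fs["cam_to_world"]),ray(fd,b,fd["cam_to_world"])]),atz(fs,a,fs["cam_to_world"],.124),atz(fd,b,fd["cam_to_world"],.124))
for n,f in(("scene",fs),("side",fd)):
    c=tip_of(n,"small_lap_grip")[0]["centre"];x,y=map(int,c)
    cv2.imwrite(f"pics/b_{n}.png",cv2.resize(f["img"][y-40:y+40,x-50:x+50,::-1],None,fx=7,fy=7,interpolation=cv2.INTER_CUBIC))
    print(n,x-50,y-40)
print(get_state()["clock"])
E
```

```text
small_lap_grip [ 0.50596584 -0.19392793  0.1196746 ] [ 0.51480235 -0.19613383  0.124     ] [ 0.49928105 -0.19118088  0.124     ]
large_lap_grip [0.47484542 0.20572797 0.12802546] [0.47547454 0.20402654 0.124     ] [0.47416387 0.21442097 0.124     ]
scene 201 126
side 299 238
1.15
```

View pics/b_scene.png

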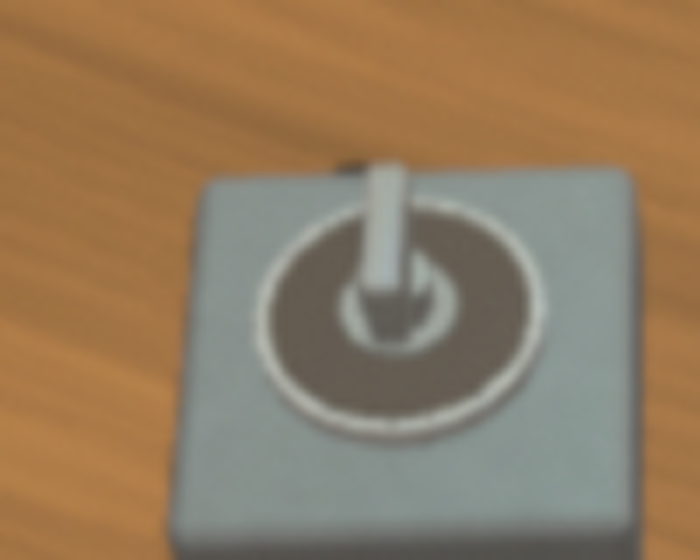

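```bash
python3 - <<'E'
from h import *
movep([0.506,-0.194,0.30],get_state()["eef_rot"])
s=get_state();f=grab_frame("wrist");T=wristT(s,f)
cv2.imwrite("pics/c_wrist.png",f["img"][:,:,::-1])
t=tip_of("wrist","small_lap_grip");print(t,[atz(f,k["centre"],T,.124) for k in t]);print(s["clock"],s["position"],s["q"])
m=silhouettes("wrist","small_lap_grip");print([(k["score"],k["centre"],k["mask"].sum()) for k in m])
np.savez("c.npz",T=T,m=[k["mask"] for k in m])
E
```

```text
[{'centre': [313.8, 186.1], 'score': 0.97}] [array([ 0.49814699, -0.19354067,  0.124     ])]
2.775 [ 0.50563306 -0.19482685  0.29973871] [-5.03852035e-01  2.75818223e-01 -8.69263117e-02  1.20838233e+00
 -3.11929257e-04  2.25920125e+00]
[(0.85, [314.6, 186.5], np.int64(804))]
```

View pics/c_wrist.png

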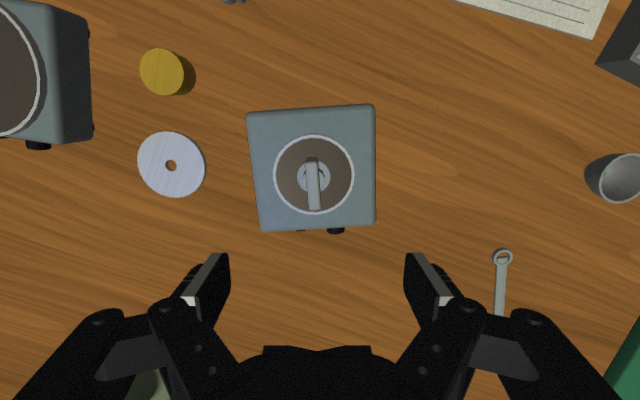

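The wrist view shows the bar from (312,158) to (315,210) over the disc, whose centre is near (314,174). The large lap is at the left edge of the picture. Next I'll compute the axis and bar yaw precisely.

```bash
python3 - <<'E'
from h import *
im=cv2.imread("pics/c_wrist.png");z=np.load("c.npz");T=z["T"];m=z["m"][0]
f=dict(fx=299.2914,fy=299.2914,cx=316.613,cy=199.078,k1=-0.01624)
ys,xs=np.nonzero(m);print("mask",xs.min(),xs.max(),ys.min(),ys.max())
a=atz(f,[312,158],T,.138);b=atz(f,[315,210],T,.138);d=b-a
print("top ends",a,b,np.linalg.norm(d),np.arctan2(d[1],d[0]),(a+b)/2)
print("disc",atz(f,[314,174],T,.088))
r=cv2.minAreaRect(np.c_[xs,ys].astype(np.float32));print(r)
c=im[130:230,250:380].copy();c[m[130:230,250:380]]=c[m[130:230,250:380]]//2+np.array([0,0,120],np.uint8)
cv2.imwrite("pics/c_crop.png",cv2.resize(np.hstack([im[130:230,250:380],c]),None,fx=3,fy=3,interpolation=cv2.INTER_CUBIC))
E
```

```text
mask 302 324 157 210
top ends [ 0.52852132 -0.17972387  0.138     ] [ 0.47743437 -0.20321978  0.138     ] 0.05623107762989652 -2.7105198711732026 [ 0.50297785 -0.19147182  0.138     ]
disc [ 0.50323614 -0.19146365  0.088     ]
((312.3988342285156, 183.40750122070312), (22.200349807739258, 52.383705139160156), 8.746162414550781)
```

View pics/c_crop.png

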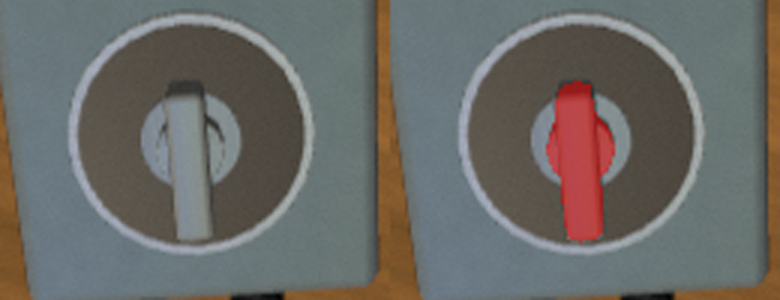

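```bash
python3 - <<'E'
from h import *
phi=-1.124+np.pi
p=np.array([.5025,-.192,.30])
print(ik(p,tooldown(phi)),ik([*p[:2],.105],tooldown(phi)))
movep([*p[:2],.22],tooldown(phi))
s=get_state();print(s["clock"],s["q"],s["contact_force"])
hit=move_l([*p[:2],.105],velocity=.1,until_force=15)
s=get_state();f=grab_frame("scene");print(hit,s["clock"],s["position"],s["contact_force"])
cv2.imwrite("pics/d_scene.png",cv2.resize(f["img"][90:250,180:340,::-1],None,fx=3.5,fy=3.5))
f=grab_frame("wrist");cv2.imwrite("pics/d_wrist.png",f["img"][:,:,::-1])
E
```

```text
[-0.50222255  0.26781094 -0.09705902  1.20592637  0.         -0.94901888] [-0.50222255  0.42351055 -0.40051764  0.74676813  0.         -0.94901888]
5.625 [-5.02248870e-01  3.11749510e-01 -2.42882980e-01  1.01603082e+00
 -2.59215406e-05 -9.48847134e-01] [ 0.34949292 -0.5941169  -0.05923264]
False 6.925 [ 0.50299457 -0.19224017  0.10561477] [0.06397264 0.48133683 0.66905327]
```

View pics/d_scene.png

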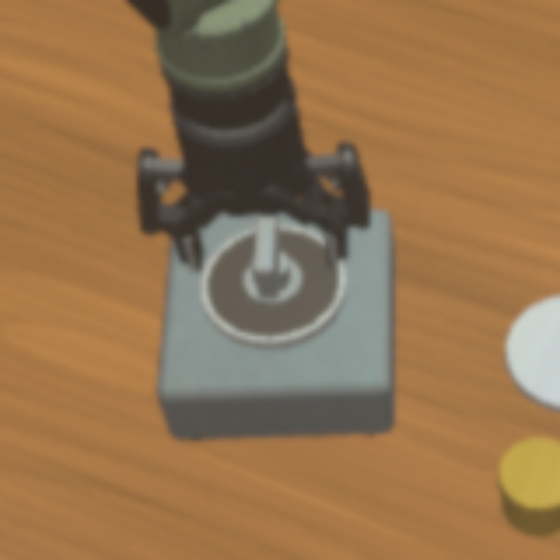

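View pics/d_wrist.png

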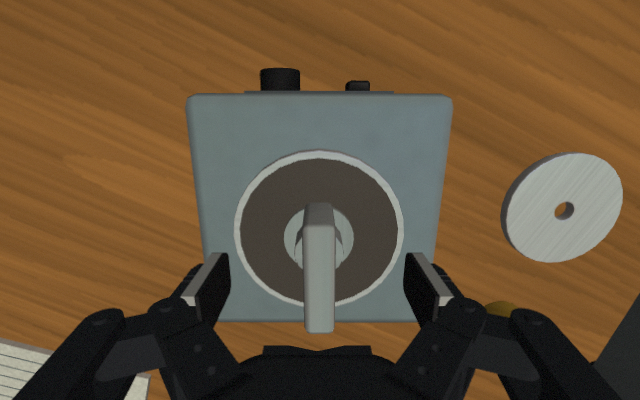

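The fingers straddle the bar. In the wrist view the bar is upright at column 319, between the pads, so I'll grip it and turn.

```bash
python3 - <<'E'
from h import *
grab(50)
s=get_state();print(s["clock"],s["finger_gap"],s["contact_force"],s["wrist_torque"],s["position"])
q=s["q"].copy()
for i in range(4):
    q[5]+=.375; set_joints(q)
    s=get_state();print(s["clock"],s["q"][5],s["finger_gap"],s["contact_force"],s["wrist_torque"])
    if np.linalg.norm(s["contact_force"])>60: print("STOP");break
f=grab_frame("wrist");cv2.imwrite("pics/e_wrist.png",f["img"][:,:,::-1])
E
```

```text
7.6417 0.26546308458389717 [-2.58674781  2.52016582  4.97669006] [0.56138919 0.43902973 0.03019369] [ 0.50234149 -0.1915671   0.1053667 ]
8.0917 -0.5764982716440662 0.25771354241033084 [ 0.18841269 -4.23534084 -0.63394949] [-0.83019039 -0.04680178 -0.05391885]
8.5417 -0.20078679711167008 0.25908412563018246 [-0.19375513 -7.18352642 -1.73476374] [-1.53894353  0.05345286  0.00776946]
8.9917 0.17421828329391048 0.2634506572694915 [-1.96395196 -9.76701632 -1.87393818] [-2.16700221  0.38660319  0.01371432]
9.4417 0.5492034669471959 0.2585819122111848 [ -5.083517   -12.92783787  -0.31998509] [-2.63745633  0.92797376 -0.02264118]
```

View pics/e_wrist.png

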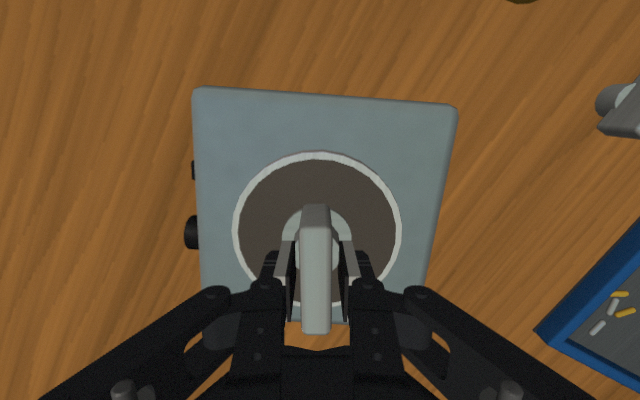

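The bar stayed aligned with the tool, and the housing now appears turned about 86° relative to it. I'll release, lift straight up and check.

```bash
python3 - <<'E'
from h import *
let_go()
p=get_state()["position"]
move_l([p[0],p[1],.30],velocity=.15)
s=get_state();f=grab_frame("wrist");T=wristT(s,f);cv2.imwrite("pics/f_wrist.png",f["img"][:,:,::-1])
print(s["clock"],s["finger_gap"],s["contact_force"],R.from_rotvec(s["eef_rot"]).as_matrix()[:2,0])
np.savez("f.npz",T=T)
f=grab_frame("scene");cv2.imwrite("pics/f_scene.png",f["img"][:,:,::-1])
E
```

```text
11.575 0.997338247038636 [-0.11141886 -0.38098633 -1.03164236] [0.86892963 0.49493534]
```

View pics/f_wrist.png

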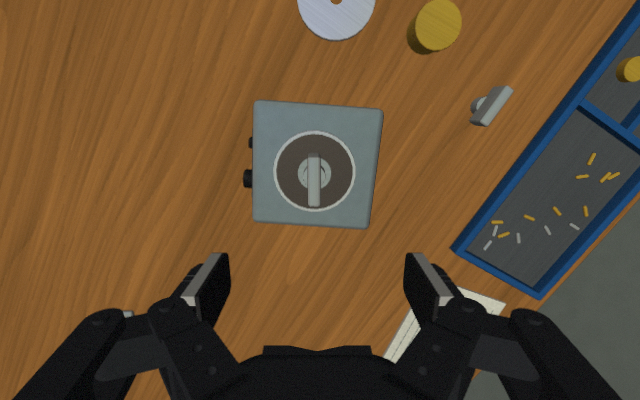

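View pics/f_scene.png

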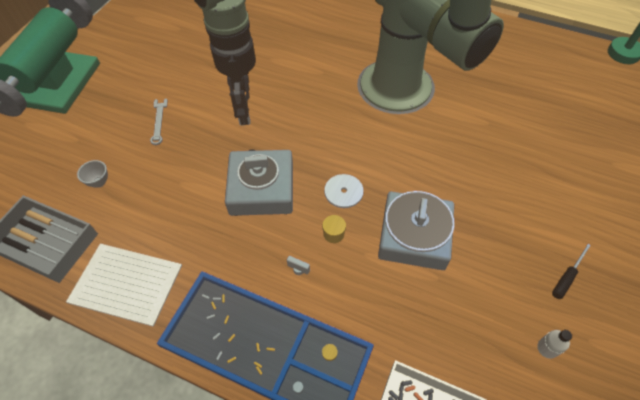

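In the wrist view the bar, at (314,180), is square to the tool, which was turned 86° clockwise. In the scene view the small bar, at (256,158), now lies sideways. The large knob at (422,210) is unchanged and the arm is clear.

```bash
python3 -c "
from cell import *
print(sign_off(), get_state()['clock'])"
```

```text
the job is handed in; nothing more can be done
the job is handed in; nothing more can be done
```

The small-disc lap's knob is loosened: I turned it clockwise, seen from above, by about 86° (1.5 rad). I then opened the gripper, lifted clear to a TCP height of 0.30 m and handed the job in.

- **Turn:** after release, the wrist picture shows the bar still square to the tool at its new angle. The scene picture agrees, with the bar now lying across its old direction.
- **Other machine:** the knob with the larger disc looks unchanged in the scene picture, and I never touched it.
- **Limits:** the clock was at 11.6 s after the lift, against the 32 s limit. The highest of the wrist force readings I took was about 14 N.
- **Position estimates:** the first estimates of the knob position from the two fixed cameras differed by about 16 mm. I used the wrist camera's position instead, and the picture before gripping showed the bar centred between the fingers.

No checks failed. The hand-in gives no verdict.

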